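# Candle a rolling jar over the light pad

### The job

Take the wooden carrier by its handle bar, lift it and hold it level in the air over the middle of the light pad, some 5 to 10 cm above it, and by tilting the carrier bring the loose jar off its end of the floor to lie over the clear window, without touching the jar or banging it about. Keep the whole jar over the window there for at least 5 seconds so that its contents can be checked against the light, without the carrier touching the pad or the things around being disturbed. The program finishes while still holding the carrier there, the jar still lying over the window.

Things in the scene. Friction and masses are not known exactly. Their poses are not given: they have to be found in the camera images.
- carrier: Wooden hand carrier: a flat tray 130 mm (its x) by 260 mm (its y), 0.40 kg, loose, starts flat on the counter. Origin: centre of its underside; z up. At both y ends is an end stop, top 40 mm above the underside, inner faces at y = -122 and +122 mm; along the long sides low walls, top 22 mm (37 mm at the pivot cheeks), inner faces at x = -59 and +59 mm.
- window (a point): Centre of the carrier floor's upper side, 8 mm above the carrier's origin, and of its clear window; axes as the carrier's. The floor is smooth and flat; the window is flush, 100 mm long in y (from -50 to +50 mm) and the full width in x, the rest is wood. The jar lies wholly over the window when its centre is within 20 mm of y = 0.
- handle (a point): Centre of the carrier's handle bar (0.10 kg with its posts), 121 mm above the carrier's underside; the bar is 146 mm long in x, 14 mm thick in y and 26 mm high, on two thin posts at x = -70 and +70 mm. Axes as the carrier's while the handle stands upright. Grip it from above across its 14 mm. The jar's top passes 40 mm below the bar's underside.
- bail (a joint): Hinge between handle and tray, along carrier x, pins 30 mm above the underside at y = 0; 0 = handle square to the tray, positive when the bar leans to carrier -y; stops at -0.3 and +0.3 rad. Springs hold it upright, 3.0 N m/rad. With the carrier hanging by the bar, the jar's weight off the middle makes the tray dip on that side: about 0.8 rad per metre of jar offset, more for a heavier jar.
- jar: Amber jar, white cap, 60 mm diameter, 106 mm long, about 0.25 kg (varies), lies along carrier x, rolls along y (centre -92 to +92 mm). Origin: mid-axis, 38 mm above the carrier's underside; x along the jar. Starts at rest on the +y side. Rolls downhill at 6.5 m/s2 per rad of tilt, less a drag worth 0.01 to 0.02 rad, and back by 2/3 of the carrier's acceleration.
- pad: LED light pad fixed to the counter: a flat slab 240 mm (its x) by 300 mm (its y), 18 mm high with a white luminous top in an aluminium frame. Origin: centre of its underside, at z = 0; its top is at z = 18 mm. Must not be touched by the carrier.
- mortar: Brass mortar, a bowl 90 mm in diameter and 75 mm high, standing at the far side of the counter. Origin: centre of its underside. Leave it alone.
- herb_jar: Blue porcelain jar with a white lid, 80 mm in diameter and 100 mm high, standing at the far side of the counter. Origin: centre of its underside. Leave it alone.
- weight_box: Closed dark wooden box, 70 by 120 mm and 45 mm high, at the far side of the counter. Origin: centre of its underside. Leave it alone.
Things that resemble listed ones, but are neither listed nor needed, are in the scene too. Of the things that look like the jar, the largest one is meant.

How it is judged:
On the way, in this order (a step that is already met when the one before it is completed fails the run):
1. the carrier is lifted clear of the counter (height (world z) of carrier above 0.03 m), for 0.2 s.
2. the carrier is held over the middle of the light pad with the whole jar over the window, for 5 s (horizontal distance between carrier and pad below 0.05 m and height (world z) of carrier between 0.045 and 0.145 m and y of jar in the frame of carrier between -0.02 and 0.02 m), for 5 s.
At the end, for the whole second after the job is handed in: The carrier is still held by the fingers, level within 0.12 rad, its centre within 50 mm (horizontally) of the pad's centre and its underside 27 to 127 mm above the pad's top; the jar lies on the carrier's floor with its centre within 30 mm of the window's middle line (horizontal distance between carrier and pad below 0.05 m and height (world z) of carrier between 0.045 and 0.145 m and y of jar in the frame of carrier between -0.03 and 0.03 m and angle between carrier's own z axis and vertical below 0.12 rad and z of jar in the frame of carrier below 0.048 m and contact force between the fingers and carrier above 1 N and contact force between carrier and pad below 0.5 N); the arm keeps its last pose, push and grip.
It fails at once if the jar leaves the carrier, or the carrier is tipped by more than 0.35 rad (angle between carrier's own z axis and vertical above 0.35 rad or z of jar in the frame of carrier above 0.06 m or y of jar in the frame of carrier above 0.13 m or y of jar in the frame of carrier below -0.13 m or x of jar in the frame of carrier above 0.05 m or x of jar in the frame of carrier below -0.05 m).
It fails at once if the jar is banged against the carrier (more than 30 N) (contact force between jar and carrier above 30 N).
It fails at once if the robot touches the jar (contact force between any of the fingers, the arm and jar above 0.5 N).
It fails at once if the carrier touches the light pad (contact force between carrier and pad above 1 N).
It fails at once if a bystander is disturbed (distance of any of mortar, herb_jar, weight_box from where it was at the start of the episode above 0.02 m).
It also fails if it takes over 58 s, if anything falls off the work surface, if the arm or the gripper's body presses on something with over 40 N, if the wrist force passes 120 N, or if a joint passes its speed limit or range.

### The arm

A 6-joint arm with a two-finger parallel gripper is mounted at the origin on the work surface. World frame = base frame: x ahead of the robot, y to its left, z up, the work surface at z = 0. Lengths are in m, angles in rad, forces in N, time in s.
With the tool pointing down it reaches from about 0.35 to 0.775 m from the base axis. Payload 5.5 kg.
Tool frame: the origin (TCP) lies midway between the tips of the shut fingers; the grasp point (between the pads) lies 19 mm behind it; z points along the fingers, y is the line along which they close (so a half turn about z gives the same grasp; the last joint's range is limited). The gripper opens to 85 mm and grips with 20 to 120 N. Pads are 22 mm wide; open, the fingers measure 114 mm over their backs; the gripper's body (76 mm by 85 mm) begins 54 mm behind the grasp point. The pads swing forward as they close: fully open they stand 13 mm farther back than shut.
Start: joints at [-1.406, 0.313, 0.046, 1.304, 0, 1.431], TCP at [0.173, -0.549, 0.231] pointing down, gripper open.
Joint ranges: [-2.76, 2.76], [-0.86, 1.69], [-1.03, 1.26], [-2.2, 2.34], [-1.47, 1.5], [-3.14, 3.14]. Speed limits (rad/s): [2.57, 2.57, 3.14, 3.14, 3.14, 3.14].

### API

Orientations are given as a unit quaternion [x, y, z, w].
In Python, from cell import env, cams, nets gives the robot as it stands.
- The arm moves only by the tool carry_out, never from a script. Its argument "rows" is a list that holds one entry, the list of rows, each a list of 6 numbers: the shift along the tool's x, y, z normalised to -1 to 1, where 1 is 0.15 m, then the turn, a rotation vector about the tool's x, y, z normalised to -1 to 1, where 1 is 90 degrees. In form: [[[tx, ty, tz, ax, ay, az], ...]]. A call has 1 to 20 rows; each row is the pose to reach, as a shift and turn from the pose commanded when the call began, along the tool's axes at that moment; what a row does not reach only later rows make up. A row lasts 1/8 s, in which the tool goes at most 62.5 mm and 10.7 degrees, less where a joint would pass 70% of its speed; a pose out of reach is approached as far as the arm can. A call with a number of a shift or a turn outside -1 to 1 is refused whole. A call with a gripper value outside its range is refused whole. "hand" is the opening, from 0 (shut) to 1 (fully open), set as the call begins (left out, the last holds). The fingers move at their own pace and stop on an object; the grip force is fixed at half the most. Time passes only in rows, so rows that repeat a pose let the fingers close. It gives the time, the measured TCP pose, the force, the opening and the grip force at its end, in the units of the state.
- env.observe(): the state, without advancing time (a new reading comes with each control period).
- cams.capture(name): name is "side" or "top"; returns (picture, depth): 384x512x3 uint8, blue, green, red; 384x512 float32, m along the optical axis (not along the pixel's ray), 0 where there is no reading.
- cams.camera_model(name): a dict with "fx", "fy", "cx", "cy" (pixels), "k1" (the pictures are not rectified: a ray, as slopes to the right and down, at radius r is drawn at 1 + k1 r^2 times it, then the intrinsics apply), "cam_to_world" (4x4, takes a point from camera to world coordinates). Camera axes: x right, y up, looking along -z (the intrinsics and any distortion apply to the point x, -y, -z); pixel columns grow to the right and rows downward; lengths in m; the calibration is good to about 2 mm. A picture is of the moment at which its call begins. camera_model takes no time and is no camera call.
- env.sign_off(): hands the job in; it is judged then, once.
Trained networks look in the newest picture that a camera, given by its name, has taken for a name from the list of things; names that differ only in an ending like _2 or _b are one class to them, and where a whole thing is asked for, a point or a joint stands for the part that bears it (a point fixed in the world has none). Each returns a list of dicts, best first, with "confidence" (0 to 1); they miss things now and then, are a little off and sometimes report something else, mostly with a low value. They report only what shows in the picture. A call takes as long as a camera call. They do not tell look-alikes from the thing itself.
- nets.masks_of(camera, thing): "pixels" (384x512 bool, what is visible of it).
- nets.landmark_of(camera, thing): "xyz" ([x, y, z] in m, in the coordinates of the camera as it stood for that picture, good to about 4 mm: a listed point, or the origin of a listed thing).
The state is a dict: "t": time; "joint_positions": joint angles; "dq": joint speeds; "tau": joint torques, N m; "eef_pos": TCP position; "tool_rot": TCP orientation; "ft_force": force on the tool from outside, world axes, zero at the start; "wrist_torque": the same for the moment, N m; "opening": finger opening in m; "grip_force": force on a finger pad.
Only numpy, scipy, OpenCV 4.12 (cv2) and the standard library are available. Lean on these libraries where they do the work, as an engineer would, in place of code of your own. Each camera call takes 0.05 s, during which the arm holds its last target. There are 200 camera calls.

## Working session

There is one attempt and no reset: what is moved stays moved. The work goes in short steps, Python scripts to look and compute and a tool call to move; the robot and the scene stay as the last step left them, time stands still between calls to the robot, and variables do not carry over. Pictures are saved under pics/ and viewed, at most 10 in all, crops included, and the job is handed in when it is done.

Besides the shell and the picture viewer there is one more tool, called after "Request:" by a JSON object that holds its "op" and its "data". carry_out: Moves the arm, as the interface text tells. Its arguments: {"type":"object","properties":{"rows":{"type":"array"},"hand":{"type":"number"}},"required":["rows"]}

```bash
ls; mkdir -p pics
cat > h.py <<'E'
import numpy as np, cv2
from cell import env, cams, nets
def w(cam,p):
    M=np.array(cams.camera_model(cam)["cam_to_world"]); return (M@np.r_[p,1])[:3]
def lm(cam,things):
    for t in things:
        for d in nets.landmark_of(cam,t)[:4]:
            print(cam,t,round(d["confidence"],2),w(cam,d["xyz"]).round(4))
def cloud(cam,depth,mask):
    m=cams.camera_model(cam); v,u=np.nonzero(mask&(depth>0)); z=depth[v,u]
    K=np.array([[m["fx"],0,m["cx"]],[0,m["fy"],m["cy"]],[0,0,1]])
    s=cv2.undistortPoints(np.c_[u,v].astype(float)[:,None],K,np.array([m["k1"],0,0,0.]))[:,0]
    P=np.c_[s[:,0]*z,-s[:,1]*z,-z,np.ones(len(z))]
    return (P@np.array(m["cam_to_world"]).T)[:,:3]
E
python3 - <<'E'
from h import *
for c in("top","side"):
    p,d=cams.capture(c); cv2.imwrite(f"pics/{c}0.png",p)
    lm(c,["carrier","window","handle","jar","pad","mortar","herb_jar","weight_box"])
print(env.observe())
E
```

```text
pics
top carrier 0.85 [ 0.5372 -0.2491  0.0033]
top window 0.56 [ 0.5338 -0.2498  0.0041]
top window 0.31 [0.7484 0.1038 0.003 ]
top jar 0.95 [ 0.3652 -0.2171  0.0208]
top jar 0.87 [ 0.523  -0.1921  0.0402]
top jar 0.68 [ 0.3517 -0.0865  0.0199]
top pad 0.69 [0.5554 0.1903 0.0019]
top mortar 0.87 [ 0.7512  0.1036 -0.0008]
top herb_jar 0.83 [ 0.7749 -0.0199 -0.0018]
top herb_jar 0.65 [0.7523 0.1038 0.0012]
top weight_box 0.79 [ 0.7505 -0.1401  0.0026]
side carrier 0.6 [ 5.364e-01 -2.485e-01 -2.000e-04]
side window 0.58 [ 0.5391 -0.252   0.0091]
side handle 0.72 [ 0.5347 -0.2522 -0.0007]
side handle 0.64 [ 0.5335 -0.2492  0.1236]
side jar 0.89 [ 0.3418 -0.0831  0.0212]
side jar 0.81 [ 0.5244 -0.1909  0.0427]
side jar 0.81 [ 0.3686 -0.219   0.0191]
side pad 0.71 [0.5505 0.1894 0.0013]
side mortar 0.69 [ 7.489e-01  1.022e-01 -5.000e-04]
side herb_jar 0.95 [ 0.7725 -0.013   0.0021]
side weight_box 0.89 [ 0.7509 -0.1406 -0.0031]
{'t': 0.9, 'joint_positions': array([-1.40558635e+00,  3.13146060e-01,  4.61074002e-02,  1.30356957e+00,
       -1.68639338e-05,  1.43118500e+00]), 'dq': array([ 0.00267435,  0.00088455, -0.00105751, -0.00218038,  0.00062861,
        0.00171836]), 'tau': array([ 8.39601380e-04, -4.80446327e+01,  2.98815626e+01, -1.49365692e-04,
       -2.21661012e-04,  9.04245809e-06]), 'eef_pos': array([ 0.17255976, -0.54855604,  0.23135693]), 'tool_rot': array([ 9.88407958e-01,  1.51821276e-01, -7.22756804e-06,  9.41474686e-05]), 'ft_force': array([ 0.43435335, -0.05727083,  0.5060698 ]), 'wrist_torque': array([-0.03920469, -0.02866179,  0.02463875]), 'grip_force': 0.0, 'opening': 0.08561859076709538}
```

View pics/top0.png

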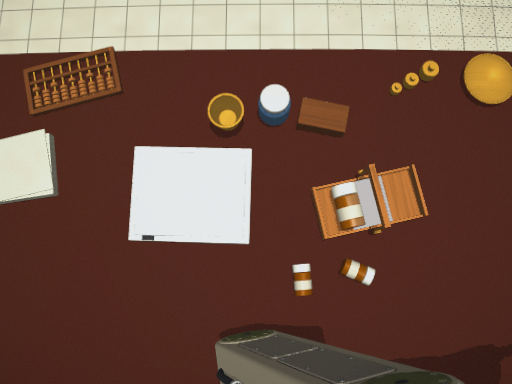

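View pics/side0.png

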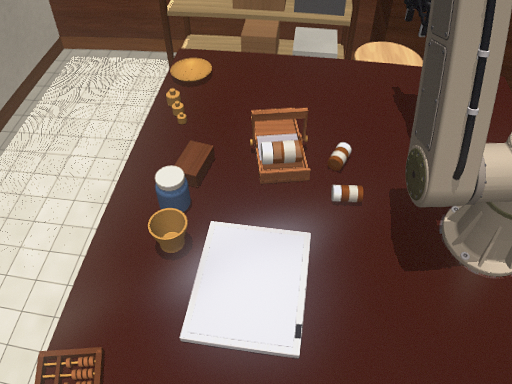

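The top view shows the carrier around (370,202), turned about 13° with the jar (348,205) on its +y side (image left) and the pad centred at (191,195). The side view agrees: the bar is clear at (280,113) and there are two small decoy jars to the carrier's right. Next I'll refine the bar, jar and pad from depth.

```bash
cat >> h.py <<'E'
def jarfit(pose_c,yaw,cam="top"):
    pass
E
python3 - <<'E'
from h import *
C=np.array([.536,-.25])
for c in("top","side"):
    p,d=cams.capture(c)
    P=cloud(c,d,np.ones(d.shape,bool))
    near=np.hypot(*(P[:,:2]-C).T)<.2
    B=P[near&(P[:,2]>.118)&(P[:,2]<.15)]
    if len(B)>20:
        r=cv2.minAreaRect(B[:,:2].astype(np.float32)*1000); 
        u=np.linalg.svd(B[:,:2]-B[:,:2].mean(0),full_matrices=False)[2][0]; u*=np.sign(u[0])
        print(c,"bar",len(B),r,np.arctan2(u[1],u[0]),B[:,2].max())
    T=P[near&(P[:,2]<.045)&(P[:,2]>.006)]
    print(c,"tray",len(T),cv2.minAreaRect(T[:,:2].astype(np.float32)*1000))
    ms=nets.masks_of(c,"jar")
    for m in ms[:4]:
        J=cloud(c,d,m["pixels"]); 
        print(c,"jar",m["confidence"].__round__(2),J.mean(0).round(3),len(J),np.percentile(J[:,2],98).round(4),cv2.minAreaRect(J[:,:2].astype(np.float32)*1000))
    L=P[(P[:,2]>.010)&(P[:,2]<.026)&(abs(P[:,0]-.55)<.16)&(abs(P[:,1]-.19)<.19)]
    print(c,"pad",cv2.minAreaRect(L[:,:2].astype(np.float32)*1000))
E
```

```text
top bar 531 ((534.467529296875, -249.9761962890625), (146.86859130859375, 16.373577117919922), 12.624592781066895) 0.22940311646133457 0.13967884779420103
top tray 4610 ((535.1182250976562, -249.32554626464844), (377.03009033203125, 393.0426025390625), 72.77120971679688)
top jar 0.83 [ 0.364 -0.216  0.037] 558 0.0458 ((364.48309326171875, -221.5271759033203), (85.061279296875, 42.759735107421875), 69.90420532226562)
top jar 0.81 [ 0.52  -0.192  0.058] 1208 0.0713 ((526.3380126953125, -199.43353271484375), (115.23468780517578, 71.16991424560547), 13.952069282531738)
top jar 0.77 [ 0.346 -0.083  0.036] 561 0.0455 ((347.0262756347656, -85.81233978271484), (75.3824462890625, 43.52524948120117), 1.7784723043441772)
top pad ((555.4525756835938, 191.41294860839844), (302.8198547363281, 241.96029663085938), 88.72138977050781)
side bar 435 ((533.5465087890625, -246.12921142578125), (147.18240356445312, 19.671777725219727), 13.259637832641602) 0.22627351867481402 0.1371495927689087
side tray 2599 ((538.6522827148438, -212.703369140625), (312.1241760253906, 317.64251708984375), 49.51857376098633)
side jar 0.96 [ 0.366 -0.208  0.032] 408 0.0435 ((359.5116271972656, -236.69837951660156), (126.49679565429688, 47.54853057861328), 76.03189086914062)
side jar 0.94 [ 0.521 -0.179  0.054] 917 0.0703 ((527.3005981445312, -217.73402404785156), (106.08159637451172, 112.36595153808594), 11.782598495483398)
side jar 0.58 [ 0.348 -0.073  0.032] 481 0.044 ((347.0657043457031, -76.26200866699219), (39.515113830566406, 77.36107635498047), 84.92594909667969)
side pad ((554.8244018554688, 192.16424560546875), (303.9444580078125, 242.21055603027344), 88.3651351928711)
```

```bash
cat >> h.py <<'E'
from scipy.spatial.transform import Rotation as Ro
def goal(pos,yaw,tilt=0):
    s=env.observe(); R=Ro.from_quat(s["tool_rot"])
    G=Ro.from_euler('z',yaw)*Ro.from_euler('x',np.pi+tilt)
    t=R.inv().apply(np.array(pos)-s["eef_pos"])/.15; a=(R.inv()*G).as_rotvec()/(np.pi/2)
    print("t",s["t"],"row",t.round(3),a.round(4))
E
python3 -c "
from h import *
goal([.534,-.2495,.2],.227)"
```

```text
t 1.1 row [ 2.897 -1.179  0.209] [0.0001 0.     0.0495]
```

Request:
{"op": "carry_out", "data": {"rows": [[[0.3, -0.12, 0, 0, 0, 0], [0.65, -0.26, 0, 0, 0, 0], [1, -0.4, 0, 0, 0, 0]]], "hand": 1}}

```text
t: 1.48
eef_pos: [0.2986, -0.4454, 0.2313]
tool_rot: [0.988, 0.151, 0.0, 0.0]
ft_force: [0.9, -0.6, -0.3]
opening: 0.0853
grip_force: 0.0
```

Request:
{"op": "carry_out", "data": {"rows": [[[0.35, -0.14, 0, 0, 0, 0], [0.7, -0.28, 0, 0, 0, 0], [1, -0.4, 0, 0, 0, 0]]]}}

```text
t: 1.85
eef_pos: [0.4242, -0.3426, 0.2315]
tool_rot: [0.988, 0.152, 0.0, 0.0]
ft_force: [0.7, 0.3, 0.1]
opening: 0.0854
grip_force: 0.0
```

Request:
{"op": "carry_out", "data": {"rows": [[[0.35, -0.14, 0.05, 0, 0, 0.02], [0.65, -0.28, 0.1, 0, 0, 0.05], [0.9, -0.38, 0.2, 0, 0, 0.05], [0.9, -0.38, 0.2, 0, 0, 0.05], [0.9, -0.38, 0.2, 0, 0, 0.05]]]}}

```text
t: 2.48
eef_pos: [0.5342, -0.2492, 0.2013]
tool_rot: [0.994, 0.113, -0.0, 0.0]
ft_force: [-0.5, -0.5, 0.4]
opening: 0.0851
grip_force: 0.0
```

```bash
python3 -c "
from h import *
goal([.534,-.2495,.104],.227)
p,d=cams.capture('side'); lm('side',['handle','jar'])
cv2.imwrite('pics/s1.png',p)"
```

```text
t 2.475 row [-0.001  0.002  0.648] [ 0.      0.0004 -0.0001]
side handle 0.97 [ 0.5368 -0.2497  0.1223]
side jar 0.78 [ 0.5237 -0.1922  0.0412]
side jar 0.65 [ 0.3427 -0.0844  0.0216]
side jar 0.58 [ 0.3667 -0.2179  0.0212]
```

Request:
{"op": "carry_out", "data": {"rows": [[[0, 0, 0.25, 0, 0, 0], [0, 0, 0.5, 0, 0, 0], [0, 0, 0.64, 0, 0, 0], [0, 0, 0.64, 0, 0, 0], [0, 0, 0.64, 0, 0, 0]]]}}

```text
t: 3.25
eef_pos: [0.5347, -0.2502, 0.1066]
tool_rot: [0.994, 0.112, 0.001, 0.001]
ft_force: [-0.6, 0.0, 0.2]
opening: 0.0854
grip_force: 0.0
```

Request:
{"op": "carry_out", "data": {"rows": [[[0, 0, 0, 0, 0, 0], [0, 0, 0, 0, 0, 0], [0, 0, 0, 0, 0, 0], [0, 0, 0, 0, 0, 0], [0, 0, 0, 0, 0, 0], [0, 0, 0, 0, 0, 0], [0, 0, 0, 0, 0, 0], [0, 0, 0, 0, 0, 0]]], "hand": 0}}

```text
t: 4.25
eef_pos: [0.5345, -0.2492, 0.1056]
tool_rot: [0.994, 0.113, 0.0, 0.0]
ft_force: [-0.6, 1.1, 5.5]
opening: 0.0129
grip_force: 59.4
```

```bash
python3 -c "
from h import *
print(env.observe())
p,d=cams.capture('side'); lm('side',['handle','jar','window'])
cv2.imwrite('pics/s2.png',p)
cv2.imwrite('pics/t2.png',cams.capture('top')[0]);lm('top',['jar','carrier'])"
```

```text
{'t': 4.25, 'joint_positions': array([-5.72343991e-01,  4.05395219e-01, -1.35972757e-01,  1.02900726e+00,
       -2.40352479e-06,  2.34300204e+00]), 'dq': array([ 0.00101462,  0.00192089,  0.00134941, -0.00022787, -0.0009409 ,
        0.00151818]), 'tau': array([ -0.07574026, -48.28312397,  26.56226993,  -0.54029843,
        -0.06431189,  -0.05200467]), 'eef_pos': array([ 0.5344826 , -0.2491913 ,  0.10560434]), 'tool_rot': array([9.93608357e-01, 1.12882192e-01, 1.62228791e-04, 1.34214066e-04]), 'ft_force': array([-0.64858689,  1.06769053,  5.47335794]), 'wrist_torque': array([ 0.2323988 ,  0.23864846, -0.01167009]), 'grip_force': 59.35856223106384, 'opening': 0.012857559888137752}
side jar 0.76 [ 0.524  -0.1957  0.0392]
side jar 0.69 [ 0.3681 -0.2182  0.0198]
side jar 0.64 [ 0.3404 -0.0814  0.0203]
side window 0.67 [ 0.5363 -0.2503  0.0067]
top jar 0.72 [ 0.5262 -0.1938  0.0429]
top jar 0.61 [ 0.3493 -0.0866  0.0211]
top carrier 0.7 [ 5.391e-01 -2.498e-01  3.000e-04]
```

View pics/s2.png

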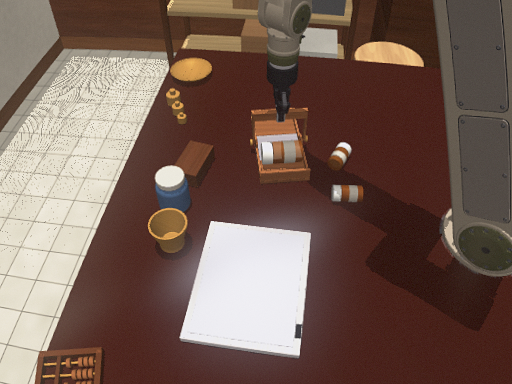

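```bash
cat >> h.py <<'E'
from scipy.optimize import least_squares
def est(L=.0756,cl=("top","side")):
    s=env.observe(); R=Ro.from_quat(s["tool_rot"]).as_matrix(); pin=s["eef_pos"]+L*R[:,2]
    x=R[:,0]*[1,1,0]; x/=np.linalg.norm(x); Y=np.array([-x[1],x[0],0])
    print("t",round(s["t"],2),"pin",pin.round(4),"handle tilt",np.arctan2(-R[2,1],-R[2,2]).round(4),"roll",R[2,0].round(4),"f",s["ft_force"].round(1),"tau",s["wrist_torque"].round(2))
    for c in cl:
        _,d=cams.capture(c); P=cloud(c,d,np.ones(d.shape,bool))-pin
        Q=np.c_[P@x,P@Y,P[:,2]]
        F=Q[(abs(Q[:,0])<52)*(abs(Q[:,0])<.052)&(abs(Q[:,1])<.115)&(abs(Q[:,2]+.022)<.02)]
        b=np.array([0,-.022])
        for k in range(8):
            r=F[:,2]-np.polyval(b,F[:,1]); i=abs(r)<max(.004,.012-.002*k); b=np.polyfit(F[i,1],F[i,2],1)
        J=Q[(abs(Q[:,0])<.045)&(abs(Q[:,1])<.125)&(Q[:,2]>b[1]+b[0]*Q[:,1]+.034)&(Q[:,2]<.05)]
        f=lambda p:np.hypot(J[:,1]-p[0],J[:,2]-p[1])-.03
        y0=np.median(J[:,1]); q=least_squares(f,[y0,.008],loss="soft_l1",f_scale=.002)
        print(c,"floor tilt %.4f z %.4f n %d | jar y %.4f z %.4f n %d rms %.4f"%(b[0],b[1],i.sum(),q.x[0],q.x[1],len(J),np.median(abs(f(q.x)))))
E
python3 -c "
from h import *
est()"
```

```text
t 4.6 pin [ 0.5345 -0.2492  0.03  ] handle tilt -0.0003 roll 0.0003 f [-0.9  0.4  4.8] tau [ 0.24  0.22 -0.03]
top floor tilt 0.0110 z -0.0220 n 875 | jar y 0.0550 z 0.0087 n 917 rms 0.0011
side floor tilt 0.0030 z -0.0217 n 939 | jar y 0.0549 z 0.0083 n 610 rms 0.0012
```

Request:
{"op": "carry_out", "data": {"rows": [[[0, 0.008, 0, 0.01, 0, 0], [0, 0.016, 0, 0.02, 0, 0], [0, 0.022, 0, 0.028, 0, 0], [0, 0.022, 0, 0.028, 0, 0], [0, 0.022, -0.03, 0.028, 0, 0], [0, 0.022, -0.08, 0.028, 0, 0], [0, 0.022, -0.16, 0.028, 0, 0], [0, 0.022, -0.24, 0.028, 0, 0], [0, 0.022, -0.3, 0.028, 0, 0], [0, 0.022, -0.33, 0.028, 0, 0]]]}}

```text
t: 5.95
eef_pos: [0.5355, -0.2526, 0.1559]
tool_rot: [0.993, 0.113, -0.002, -0.021]
ft_force: [-0.0, 0.3, -8.8]
opening: 0.0129
grip_force: 58.7
```

```bash
python3 -c "
from h import *
est()"
```

```text
t 5.95 pin [ 0.5349 -0.2495  0.0804] handle tilt 0.0428 roll 0.001 f [-0.   0.3 -8.8] tau [-0.32 -0.07  0.02]
top floor tilt -0.0153 z -0.0221 n 1176 | jar y 0.0624 z 0.0072 n 1021 rms 0.0011
side floor tilt -0.0137 z -0.0220 n 999 | jar y 0.0636 z 0.0068 n 640 rms 0.0012
```

Request:
{"op": "carry_out", "data": {"rows": [[[0, 0.024, 0, 0.03, 0, 0], [0, 0.024, 0, 0.03, 0, 0], [0, 0.024, 0, 0.03, 0, 0]]]}}

```text
t: 6.42
eef_pos: [0.5358, -0.2559, 0.1541]
tool_rot: [0.993, 0.113, -0.005, -0.045]
ft_force: [0.0, 0.5, -9.3]
opening: 0.0133
grip_force: 59.1
```

```bash
python3 -c "
from h import *
est()
est()"
```

```text
t 6.42 pin [ 0.5342 -0.2492  0.0789] handle tilt 0.0908 roll -0.0006 f [ 0.   0.5 -9.3] tau [-0.51 -0.1   0.03]
top floor tilt 0.0204 z -0.0220 n 1313 | jar y 0.0687 z 0.0095 n 1027 rms 0.0011
side floor tilt 0.0260 z -0.0223 n 894 | jar y 0.0687 z 0.0097 n 645 rms 0.0012
t 6.53 pin [ 0.5342 -0.2489  0.0792] handle tilt 0.0909 roll -0.0003 f [ 0.1 -0.9 -8.7] tau [-0.46 -0.13  0.03]
top floor tilt 0.0262 z -0.0220 n 1314 | jar y 0.0684 z 0.0100 n 1016 rms 0.0011
side floor tilt 0.0220 z -0.0223 n 901 | jar y 0.0684 z 0.0092 n 637 rms 0.0012
```

Request:
{"op": "carry_out", "data": {"rows": [[[0, -0.004, 0, -0.004, 0, 0], [0.002, -0.012, 0, -0.008, 0, 0], [0.005, -0.025, 0, -0.008, 0, 0], [0.012, -0.047, -0.001, -0.008, 0, 0], [0.021, -0.079, -0.001, -0.008, 0, 0], [0.033, -0.122, -0.002, -0.008, 0, 0], [0.047, -0.173, -0.002, -0.008, 0, 0], [0.063, -0.231, -0.003, -0.008, 0, 0], [0.081, -0.295, -0.004, -0.008, 0, 0], [0.1, -0.361, -0.005, -0.008, 0, 0], [0.119, -0.427, -0.006, -0.008, 0, 0], [0.137, -0.491, -0.007, -0.008, 0, 0], [0.153, -0.549, -0.008, -0.008, 0, 0], [0.167, -0.6, -0.008, -0.008, 0, 0], [0.179, -0.643, -0.009, -0.008, 0, 0], [0.188, -0.675, -0.009, -0.008, 0, 0], [0.195, -0.697, -0.01, -0.008, 0, 0], [0.198, -0.71, -0.01, -0.008, 0, 0], [0.2, -0.715, -0.01, -0.008, 0, 0], [0.2, -0.716, -0.01, -0.008, 0, 0]]]}}

```text
t: 9.12
eef_pos: [0.5412, -0.1451, 0.1659]
tool_rot: [0.993, 0.113, -0.004, -0.039]
ft_force: [0.8, 0.1, -8.2]
opening: 0.0129
grip_force: 60.5
```

```bash
python3 -c "
from h import *
est()
est(cl=['top'])"
```

```text
t 9.12 pin [ 0.5399 -0.1393  0.0905] handle tilt 0.0785 roll -0.0 f [ 0.8  0.1 -8.2] tau [ 0.03 -0.    0.01]
top floor tilt 0.1774 z -0.0222 n 1818 | jar y 0.1323 z 0.0066 n 26 rms 0.0004
side floor tilt 0.1753 z -0.0223 n 1507 | jar y -0.0906 z -0.0101 n 227 rms 0.0015
t 9.22 pin [ 0.5398 -0.1393  0.0905] handle tilt 0.0786 roll -0.0 f [ 0.2 -0.2 -9.8] tau [ 0.03  0.06 -0.03]
top floor tilt 0.1799 z -0.0221 n 1755 | jar y 0.1287 z 0.0057 n 31 rms 0.0006
```

The jar rolled over to rest against the -y end, which is stable for carrying. I'll level the handle and carry on to the pad.

Request:
{"op": "carry_out", "data": {"rows": [[[0.001, -0.004, 0, 0, 0, 0], [0.007, -0.027, -0.001, -0.002, 0, 0], [0.021, -0.078, -0.002, -0.005, 0, 0], [0.042, -0.158, -0.005, -0.01, 0, 0], [0.069, -0.261, -0.008, -0.017, 0, 0], [0.1, -0.376, -0.011, -0.025, 0, 0], [0.131, -0.491, -0.014, -0.033, 0, 0], [0.158, -0.594, -0.017, -0.04, 0, 0], [0.179, -0.674, -0.02, -0.045, 0, 0], [0.193, -0.725, -0.021, -0.048, 0, 0], [0.199, -0.748, -0.022, -0.05, 0, 0], [0.2, -0.752, -0.022, -0.05, 0, 0]]]}}

```text
t: 10.78
eef_pos: [0.5453, -0.0291, 0.178]
tool_rot: [0.994, 0.113, -0.0, 0.0]
ft_force: [0.3, -0.1, -8.1]
opening: 0.0131
grip_force: 60.5
```

```bash
python3 -c "
from h import *
est()
cv2.imwrite('pics/s3.png',cams.capture('side')[0])"
```

```text
t 10.78 pin [ 0.5453 -0.0291  0.1024] handle tilt -0.0003 roll -0.0002 f [ 0.3 -0.1 -8.1] tau [0.24 0.08 0.03]
top floor tilt 0.0947 z -0.0216 n 258 | jar y -0.0909 z 0.0011 n 194 rms 0.0010
side floor tilt 0.0971 z -0.0223 n 2245 | jar y -0.0921 z -0.0006 n 138 rms 0.0008
```

View pics/s3.png

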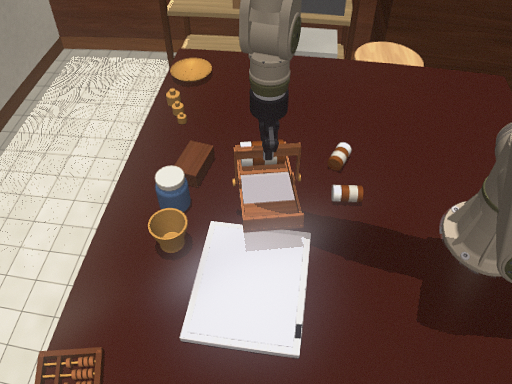

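Request:
{"op": "carry_out", "data": {"rows": [[[0.001, -0.004, 0, 0, 0, 0], [0.007, -0.025, -0.003, 0, 0, 0], [0.021, -0.074, -0.008, 0, 0, 0], [0.042, -0.149, -0.016, 0, 0, 0], [0.069, -0.246, -0.026, 0, 0, 0], [0.1, -0.355, -0.038, 0, 0, 0], [0.13, -0.464, -0.049, 0, 0, 0], [0.158, -0.561, -0.059, 0, 0, 0], [0.179, -0.636, -0.067, 0, 0, 0], [0.192, -0.685, -0.072, 0, 0, 0], [0.197, -0.707, -0.075, 0, 0, 0], [0.197, -0.71, -0.075, 0, 0, 0]]]}}

```text
t: 12.42
eef_pos: [0.5502, 0.0813, 0.1893]
tool_rot: [0.994, 0.113, -0.0, 0.0]
ft_force: [-0.5, -0.1, -9.1]
opening: 0.0131
grip_force: 60.5
```

Request:
{"op": "carry_out", "data": {"rows": [[[0.001, -0.004, 0, 0, 0, 0], [0.007, -0.025, -0.003, 0, 0, 0], [0.021, -0.074, -0.008, 0, 0, 0], [0.042, -0.149, -0.016, 0, 0, 0], [0.069, -0.246, -0.026, 0, 0, 0], [0.1, -0.355, -0.038, 0, 0, 0], [0.13, -0.464, -0.049, 0, 0, 0], [0.158, -0.561, -0.059, 0, 0, 0], [0.179, -0.636, -0.067, 0, 0, 0], [0.192, -0.685, -0.072, 0, 0, 0], [0.197, -0.707, -0.075, 0, 0, 0], [0.197, -0.71, -0.075, 0, 0, 0]]]}}

```text
t: 13.92
eef_pos: [0.5551, 0.1917, 0.2005]
tool_rot: [0.994, 0.113, -0.0, 0.0]
ft_force: [0.2, -0.4, -8.7]
opening: 0.0131
grip_force: 60.5
```

```bash
python3 -c "
from h import *
est()"
```

```text
t 13.93 pin [0.5551 0.1917 0.1249] handle tilt -0.0003 roll -0.0002 f [ 0.2 -0.4 -8.7] tau [ 0.21  0.08 -0.01]
top floor tilt 0.0869 z -0.0224 n 1185 | jar y -0.0939 z -0.0004 n 1025 rms 0.0010
side floor tilt 0.0982 z -0.0228 n 3734 | jar y -0.0922 z -0.0009 n 364 rms 0.0008
```

Request:
{"op": "carry_out", "data": {"rows": [[[0, -0.01, 0, -0.013, 0, 0], [0, -0.02, 0, -0.026, 0, 0], [0, -0.031, 0, -0.04, 0, 0], [0, -0.042, 0, -0.054, 0, 0], [0, -0.042, 0, -0.054, 0, 0], [0, -0.042, 0, -0.054, 0, 0]]]}}

```text
t: 14.78
eef_pos: [0.5552, 0.1915, 0.2005]
tool_rot: [0.992, 0.118, 0.005, 0.039]
ft_force: [0.6, -0.2, -8.6]
opening: 0.0128
grip_force: 60.4
```

```bash
python3 -c "
from h import *
est()"
```

```text
t 14.78 pin [0.5566 0.1857 0.1251] handle tilt -0.0794 roll -0.0001 f [ 0.6 -0.2 -8.6] tau [ 0.57  0.19 -0.  ]
top floor tilt 0.0264 z -0.0222 n 1806 | jar y -0.0937 z 0.0062 n 1053 rms 0.0010
side floor tilt 0.0233 z -0.0228 n 3689 | jar y -0.0923 z 0.0061 n 411 rms 0.0009
```

```bash
python3 -c "
from h import *
s=env.observe(); print(s['joint_positions'].round(3),s['t'])
R=Ro.from_euler('z',.5)*Ro.from_euler('x',np.pi-.08)
goal(np.array([.555,.1915,.125])-.0756*R.as_matrix()[:,2],.5,-.08)
print((Ro.from_quat(s['tool_rot'])*Ro.from_rotvec([0,0,0])).as_euler('zyx').round(4))
"
```

```text
[ 0.236  0.353  0.024  1.242 -0.08   3.141] 14.875
t 14.875 row [-0.012 -0.04  -0.002] [-0.0003  0.0133 -0.1668]
[-0.2364  0.0187  3.0643]
```

Request:
{"op": "carry_out", "data": {"rows": [[[-0.001, -0.003, 0, 0, 0.001, -0.01], [-0.002, -0.008, 0, 0, 0.003, -0.035], [-0.004, -0.014, 0, 0, 0.005, -0.065], [-0.006, -0.022, -0.001, 0, 0.008, -0.1], [-0.009, -0.03, -0.001, 0, 0.01, -0.13], [-0.011, -0.037, -0.002, 0, 0.012, -0.155], [-0.012, -0.04, -0.002, 0, 0.013, -0.167], [-0.012, -0.04, -0.002, 0, 0.013, -0.167]]]}}

```text
t: 15.88
eef_pos: [0.552, 0.1968, 0.2003]
tool_rot: [0.968, 0.247, 0.01, 0.039]
ft_force: [-0.8, 0.5, -8.8]
opening: 0.0132
grip_force: 60.4
```

```bash
python3 -c "
from h import *
est()
print(env.observe()['joint_positions'])
R=Ro.from_euler('z',.5)*Ro.from_euler('x',np.pi-.08)
goal(np.array([.555,.1915,.125])-.0756*R.as_matrix()[:,2],.5,-.08)"
```

```text
t 15.88 pin [0.5549 0.1915 0.125 ] handle tilt -0.0795 roll -0.0006 f [-0.8  0.5 -8.8] tau [0.47 0.3  0.01]
top floor tilt 0.0217 z -0.0223 n 2022 | jar y -0.0934 z 0.0064 n 1042 rms 0.0009
side floor tilt 0.0259 z -0.0230 n 3663 | jar y -0.0921 z 0.0059 n 636 rms 0.0009
[ 0.24524975  0.33391113 -0.00329637  1.21407417 -0.07712566  2.8859868 ]
t 15.975 row [ 0.  0. -0.] [-0.0003  0.0004  0.0001]
```

Request:
{"op": "carry_out", "data": {"rows": [[[0, -0.01, 0, -0.013, 0, 0], [0, -0.02, 0, -0.026, 0, 0], [0, -0.02, 0, -0.026, 0, 0]]]}}

```text
t: 16.35
eef_pos: [0.5502, 0.2001, 0.2]
tool_rot: [0.967, 0.248, 0.015, 0.058]
ft_force: [-0.6, 0.8, -8.7]
opening: 0.0128
grip_force: 60.5
```

```bash
python3 -c "
from h import *
est()"
```

```text
t 16.35 pin [0.5546 0.1921 0.125 ] handle tilt -0.1205 roll -0.0007 f [-0.6  0.8 -8.7] tau [0.59 0.37 0.02]
top floor tilt -0.0174 z -0.0222 n 2169 | jar y -0.0912 z 0.0101 n 1056 rms 0.0009
side floor tilt -0.0105 z -0.0230 n 3618 | jar y -0.0889 z 0.0096 n 683 rms 0.0009
```

Request:
{"op": "carry_out", "data": {"rows": [[[0, 0, 0, 0, 0, 0], [0, 0.013, 0, 0.017, 0, 0], [0, 0.02, 0, 0.026, 0, 0]]]}}

```text
t: 16.82
eef_pos: [0.5524, 0.1964, 0.2005]
tool_rot: [0.968, 0.247, 0.01, 0.038]
ft_force: [-0.1, 0.1, -8.3]
opening: 0.013
grip_force: 60.5
```

```bash
python3 -c "
from h import *
est()"
```

```text
t 16.82 pin [0.5552 0.1912 0.1251] handle tilt -0.0786 roll -0.0004 f [-0.1  0.1 -8.3] tau [ 0.36  0.21 -0.  ]
top floor tilt 0.0026 z -0.0222 n 1820 | jar y -0.0744 z 0.0081 n 1038 rms 0.0010
side floor tilt 0.0058 z -0.0230 n 3687 | jar y -0.0730 z 0.0080 n 454 rms 0.0010
```

Request:
{"op": "carry_out", "data": {"rows": [[[0, 0.005, 0, 0.006, 0, 0]]]}}

```text
t: 17.05
eef_pos: [0.5525, 0.1961, 0.2005]
tool_rot: [0.968, 0.247, 0.008, 0.034]
ft_force: [-0.4, -0.9, -9.2]
opening: 0.013
grip_force: 60.5
```

```bash
python3 -c "
from h import *
est()"
```

```text
t 17.05 pin [0.555  0.1914 0.1251] handle tilt -0.0697 roll -0.0006 f [-0.4 -0.9 -9.2] tau [ 0.41  0.21 -0.01]
top floor tilt 0.0054 z -0.0222 n 1768 | jar y -0.0703 z 0.0079 n 1012 rms 0.0010
side floor tilt 0.0169 z -0.0229 n 3643 | jar y -0.0696 z 0.0071 n 391 rms 0.0010
```

```bash
cat >> h.py <<'E'
def plan(y,v,yt,Tf,n,th,d=.014,k=1.03):
    # quintic (y,v,0)->(yt,0,0); handle angle that rolls the jar along it
    A=np.array([[Tf**3,Tf**4,Tf**5],[3*Tf**2,4*Tf**3,5*Tf**4],[6*Tf,12*Tf**2,20*Tf**3]])
    c=np.linalg.solve(A,[yt-y-v*Tf,-v,0]); p=np.poly1d([*c[::-1],0,v,y])
    for i in range(1,n+1):
        t=min(i/8,Tf); a=p.deriv(2)(t); vv=p.deriv()(t)
        t2=min(t-.03,Tf)
        thh=k*p(t)-a/6.5-d*np.tanh(vv/.008)
        da=(thh-th)/(np.pi/2); print(i,"y %.4f v %.3f a %.3f | ty %.3f ax %.3f"%(p(t),vv,a,.785*da,da))
E
python3 -c "
from h import *
est()
plan(-.0685,0,-.005,2,8,-.0697)"
```

```text
t 17.15 pin [0.555  0.1913 0.125 ] handle tilt -0.0699 roll -0.0006 f [ 0.   0.7 -8.7] tau [ 0.39  0.22 -0.02]
top floor tilt 0.0049 z -0.0221 n 1815 | jar y -0.0694 z 0.0077 n 993 rms 0.0009
side floor tilt 0.0090 z -0.0229 n 3654 | jar y -0.0691 z 0.0079 n 403 rms 0.0010
1 y -0.0684 v 0.003 a 0.049 | ty -0.007 ax -0.009
2 y -0.0675 v 0.011 a 0.078 | ty -0.012 ax -0.015
3 y -0.0654 v 0.022 a 0.091 | ty -0.013 ax -0.016
4 y -0.0619 v 0.033 a 0.089 | ty -0.011 ax -0.014
5 y -0.0571 v 0.044 a 0.077 | ty -0.007 ax -0.009
6 y -0.0510 v 0.052 a 0.056 | ty -0.003 ax -0.003
7 y -0.0441 v 0.058 a 0.029 | ty 0.003 ax 0.004
8 y -0.0367 v 0.060 a 0.000 | ty 0.009 ax 0.011
```

Request:
{"op": "carry_out", "data": {"rows": [[[0, -0.007, 0, -0.009, 0, 0], [0, -0.012, 0, -0.015, 0, 0], [0, -0.013, 0, -0.016, 0, 0], [0, -0.011, 0, -0.014, 0, 0]]]}}

```text
t: 17.75
eef_pos: [0.5515, 0.1979, 0.2004]
tool_rot: [0.968, 0.248, 0.011, 0.045]
ft_force: [0.4, -1.4, -7.9]
opening: 0.0128
grip_force: 60.4
```

```bash
python3 -c "
from h import *
est()
plan(-.060,.036,-.005,1.5,8,-.0919)"
```

```text
t 17.75 pin [0.5548 0.1918 0.1251] handle tilt -0.0919 roll -0.0006 f [ 0.4 -1.4 -7.9] tau [ 0.46  0.22 -0.04]
top floor tilt -0.0237 z -0.0220 n 1996 | jar y -0.0638 z 0.0095 n 1001 rms 0.0009
side floor tilt -0.0138 z -0.0230 n 3603 | jar y -0.0630 z 0.0092 n 378 rms 0.0012
1 y -0.0554 v 0.039 a 0.037 | ty 0.008 ax 0.010
2 y -0.0502 v 0.044 a 0.049 | ty 0.009 ax 0.012
3 y -0.0443 v 0.050 a 0.043 | ty 0.013 ax 0.016
4 y -0.0378 v 0.054 a 0.023 | ty 0.018 ax 0.023
5 y -0.0309 v 0.056 a -0.005 | ty 0.023 ax 0.030
6 y -0.0241 v 0.053 a -0.036 | ty 0.029 ax 0.037
7 y -0.0178 v 0.047 a -0.065 | ty 0.035 ax 0.044
8 y -0.0125 v 0.037 a -0.087 | ty 0.039 ax 0.050
```

Request:
{"op": "carry_out", "data": {"rows": [[[0, 0.006, 0, 0.008, 0, 0], [0, 0.009, 0, 0.011, 0, 0], [0, 0.012, 0, 0.015, 0, 0], [0, 0.017, 0, 0.022, 0, 0]]]}}

```text
t: 18.35
eef_pos: [0.5529, 0.1954, 0.2006]
tool_rot: [0.968, 0.248, 0.007, 0.028]
ft_force: [-0.9, -0.2, -9.0]
opening: 0.0129
grip_force: 60.4
```

```bash
python3 -c "
from h import *
est()
plan(-.033,.05,-.003,1.1,8,-.0573)"
```

```text
t 18.35 pin [0.5549 0.1916 0.1251] handle tilt -0.057 roll -0.0006 f [-0.9 -0.2 -9. ] tau [0.23 0.14 0.  ]
top floor tilt -0.0159 z -0.0219 n 1814 | jar y -0.0395 z 0.0088 n 781 rms 0.0009
side floor tilt -0.0106 z -0.0226 n 3331 | jar y -0.0360 z 0.0083 n 513 rms 0.0008
1 y -0.0268 v 0.049 a -0.018 | ty 0.009 ax 0.012
2 y -0.0209 v 0.046 a -0.036 | ty 0.014 ax 0.017
3 y -0.0155 v 0.040 a -0.052 | ty 0.018 ax 0.023
4 y -0.0110 v 0.033 a -0.065 | ty 0.021 ax 0.027
5 y -0.0074 v 0.024 a -0.071 | ty 0.023 ax 0.030
6 y -0.0050 v 0.015 a -0.069 | ty 0.025 ax 0.031
7 y -0.0036 v 0.007 a -0.056 | ty 0.026 ax 0.033
8 y -0.0031 v 0.002 a -0.031 | ty 0.028 ax 0.036
```

Request:
{"op": "carry_out", "data": {"rows": [[[0, 0.009, 0, 0.012, 0, 0], [0, 0.014, 0, 0.018, 0, 0], [0, 0.019, 0, 0.024, 0, 0], [0, 0.022, 0, 0.028, 0, 0]]]}}

```text
t: 18.95
eef_pos: [0.5545, 0.1924, 0.2008]
tool_rot: [0.969, 0.248, 0.001, 0.006]
ft_force: [-0.7, 0.2, -8.5]
opening: 0.0129
grip_force: 60.4
```

```bash
python3 -c "
from h import *
est()
plan(-.008,.03,0.002,.7,5,-.0131)"
```

```text
t 18.95 pin [0.555  0.1915 0.1252] handle tilt -0.0132 roll -0.0006 f [-0.7  0.2 -8.5] tau [ 0.07  0.06 -0.02]
top floor tilt -0.0032 z -0.0220 n 1756 | jar y -0.0160 z 0.0081 n 456 rms 0.0009
side floor tilt 0.0050 z -0.0225 n 2752 | jar y -0.0141 z 0.0078 n 1041 rms 0.0010
1 y -0.0044 v 0.027 a -0.043 | ty 0.001 ax 0.001
2 y -0.0014 v 0.020 a -0.063 | ty 0.004 ax 0.005
3 y 0.0006 v 0.012 a -0.063 | ty 0.005 ax 0.007
4 y 0.0017 v 0.005 a -0.047 | ty 0.007 ax 0.009
5 y 0.0020 v 0.001 a -0.020 | ty 0.008 ax 0.011
```

Request:
{"op": "carry_out", "data": {"rows": [[[0, 0, 0, 0, 0, 0], [0, 0.001, 0, 0.001, 0, 0]]]}}

```text
t: 19.3
eef_pos: [0.5545, 0.1925, 0.2008]
tool_rot: [0.969, 0.248, 0.001, 0.006]
ft_force: [0.2, 0.1, -8.1]
opening: 0.0128
grip_force: 60.4
```

```bash
python3 -c "
from h import *
est()"
```

```text
t 19.3 pin [0.5549 0.1917 0.1253] handle tilt -0.0119 roll -0.0005 f [ 0.2  0.1 -8.1] tau [0.06 0.04 0.  ]
top floor tilt -0.0044 z -0.0221 n 1797 | jar y -0.0151 z 0.0079 n 437 rms 0.0010
side floor tilt 0.0059 z -0.0227 n 2739 | jar y -0.0136 z 0.0077 n 1061 rms 0.0009
```

```bash
python3 -c "
from h import *
plan(-.014,0,-.001,1.25,10,-.0119,d=.013)
p,d=cams.capture('side'); lm('side',['jar','window','carrier'])
x=np.array([np.cos(.5),np.sin(.5)]);print('pin',env.observe()['eef_pos'])"
```

```text
1 y -0.0139 v 0.003 a 0.036 | ty -0.006 ax -0.008
2 y -0.0132 v 0.008 a 0.048 | ty -0.009 ax -0.012
3 y -0.0119 v 0.014 a 0.042 | ty -0.009 ax -0.012
4 y -0.0099 v 0.018 a 0.024 | ty -0.007 ax -0.009
5 y -0.0075 v 0.020 a -0.000 | ty -0.004 ax -0.005
6 y -0.0051 v 0.018 a -0.024 | ty -0.001 ax -0.002
7 y -0.0031 v 0.014 a -0.042 | ty 0.001 ax 0.002
8 y -0.0018 v 0.008 a -0.048 | ty 0.004 ax 0.005
9 y -0.0011 v 0.003 a -0.036 | ty 0.006 ax 0.008
10 y -0.0010 v 0.000 a 0.000 | ty 0.005 ax 0.007
side jar 0.92 [ 0.3668 -0.2173  0.0222]
side jar 0.66 [0.5636 0.1833 0.1336]
side jar 0.64 [ 0.3453 -0.087   0.0176]
side window 0.83 [0.554  0.1891 0.1031]
side carrier 0.73 [0.555  0.1937 0.0967]
pin [0.55453916 0.19245186 0.20083151]
```

Request:
{"op": "carry_out", "data": {"rows": [[[0, -0.006, 0, -0.008, 0, 0], [0, -0.009, 0, -0.012, 0, 0], [0, -0.009, 0, -0.012, 0, 0], [0, -0.007, 0, -0.009, 0, 0]]]}}

```text
t: 20.1
eef_pos: [0.554, 0.1935, 0.2008]
tool_rot: [0.969, 0.248, 0.003, 0.013]
ft_force: [-0.3, 0.8, -8.1]
opening: 0.0131
grip_force: 60.4
```

```bash
python3 -c "
from h import *
est()"
```

```text
t 20.1 pin [0.5549 0.1917 0.1252] handle tilt -0.0259 roll -0.0005 f [-0.3  0.8 -8.1] tau [ 0.06  0.1  -0.01]
top floor tilt -0.0180 z -0.0219 n 1909 | jar y -0.0117 z 0.0085 n 429 rms 0.0010
side floor tilt -0.0121 z -0.0225 n 2744 | jar y -0.0100 z 0.0080 n 1104 rms 0.0009
```

Request:
{"op": "carry_out", "data": {"rows": [[[0, 0.004, 0, 0.005, 0, 0], [0, 0.008, 0, 0.01, 0, 0], [0, 0.011, 0, 0.014, 0, 0]]]}}

```text
t: 20.58
eef_pos: [0.5549, 0.1917, 0.2008]
tool_rot: [0.969, 0.247, 0.0, 0.002]
ft_force: [-0.0, -0.4, -8.6]
opening: 0.0131
grip_force: 60.4
```

```bash
python3 -c "
from h import *
est()"
```

```text
t 20.57 pin [0.5551 0.1914 0.1252] handle tilt -0.0038 roll -0.0005 f [-0.  -0.4 -8.6] tau [-0.  0.  0.]
top floor tilt -0.0024 z -0.0220 n 1729 | jar y -0.0081 z 0.0085 n 428 rms 0.0009
side floor tilt 0.0073 z -0.0226 n 2583 | jar y -0.0068 z 0.0077 n 1206 rms 0.0009
```

Request:
{"op": "carry_out", "data": {"rows": [[[0, -0.001, 0, -0.001, 0, 0], [0, -0.001, 0, -0.001, 0, 0], [0, -0.001, 0, -0.001, 0, 0], [0, -0.001, 0, -0.001, 0, 0], [0, -0.001, 0, -0.001, 0, 0], [0, -0.001, 0, -0.001, 0, 0]]]}}

```text
t: 21.42
eef_pos: [0.5548, 0.192, 0.2009]
tool_rot: [0.969, 0.248, 0.0, 0.003]
ft_force: [0.6, 0.3, -8.8]
opening: 0.0131
grip_force: 60.4
```

```bash
python3 -c "
from h import *
est()
cv2.imwrite('pics/s4.png',cams.capture('side')[0])"
```

```text
t 21.43 pin [0.5549 0.1916 0.1253] handle tilt -0.0057 roll -0.0005 f [ 0.6  0.3 -8.8] tau [ 0.09  0.01 -0.01]
top floor tilt -0.0032 z -0.0221 n 1746 | jar y -0.0082 z 0.0085 n 422 rms 0.0009
side floor tilt 0.0036 z -0.0225 n 2602 | jar y -0.0068 z 0.0077 n 1194 rms 0.0008
```

View pics/s4.png

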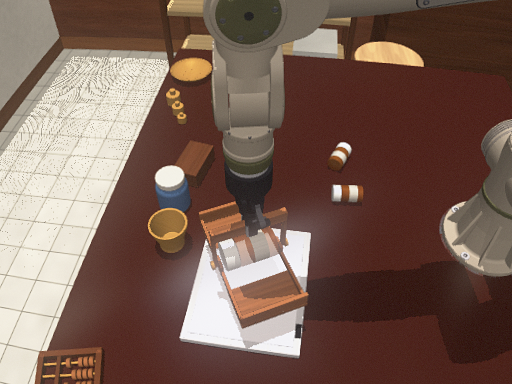

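The side view shows the carrier level over the pad, with the jar lying over the window at about (245,252), under the bar. The jar is at rest about 7 mm from the window's middle line, so I'll hold it there for more than 5 s.

Request:
{"op": "carry_out", "data": {"rows": [[[0, 0, 0, 0, 0, 0], [0, 0, 0, 0, 0, 0], [0, 0, 0, 0, 0, 0], [0, 0, 0, 0, 0, 0], [0, 0, 0, 0, 0, 0], [0, 0, 0, 0, 0, 0], [0, 0, 0, 0, 0, 0], [0, 0, 0, 0, 0, 0], [0, 0, 0, 0, 0, 0], [0, 0, 0, 0, 0, 0], [0, 0, 0, 0, 0, 0], [0, 0, 0, 0, 0, 0], [0, 0, 0, 0, 0, 0], [0, 0, 0, 0, 0, 0], [0, 0, 0, 0, 0, 0], [0, 0, 0, 0, 0, 0], [0, 0, 0, 0, 0, 0], [0, 0, 0, 0, 0, 0], [0, 0, 0, 0, 0, 0], [0, 0, 0, 0, 0, 0]]]}}

```text
t: 24.08
eef_pos: [0.5547, 0.192, 0.2008]
tool_rot: [0.969, 0.248, 0.0, 0.003]
ft_force: [-0.2, 0.7, -8.1]
opening: 0.0133
grip_force: 60.4
```

Request:
{"op": "carry_out", "data": {"rows": [[[0, 0, 0, 0, 0, 0], [0, 0, 0, 0, 0, 0], [0, 0, 0, 0, 0, 0], [0, 0, 0, 0, 0, 0], [0, 0, 0, 0, 0, 0], [0, 0, 0, 0, 0, 0], [0, 0, 0, 0, 0, 0], [0, 0, 0, 0, 0, 0], [0, 0, 0, 0, 0, 0], [0, 0, 0, 0, 0, 0], [0, 0, 0, 0, 0, 0], [0, 0, 0, 0, 0, 0], [0, 0, 0, 0, 0, 0], [0, 0, 0, 0, 0, 0], [0, 0, 0, 0, 0, 0], [0, 0, 0, 0, 0, 0], [0, 0, 0, 0, 0, 0], [0, 0, 0, 0, 0, 0], [0, 0, 0, 0, 0, 0], [0, 0, 0, 0, 0, 0]]]}}

```text
t: 26.58
eef_pos: [0.5547, 0.192, 0.2008]
tool_rot: [0.969, 0.248, 0.0, 0.003]
ft_force: [-0.2, -0.6, -8.5]
opening: 0.0129
grip_force: 60.4
```

Request:
{"op": "carry_out", "data": {"rows": [[[0, 0, 0, 0, 0, 0], [0, 0, 0, 0, 0, 0], [0, 0, 0, 0, 0, 0], [0, 0, 0, 0, 0, 0], [0, 0, 0, 0, 0, 0], [0, 0, 0, 0, 0, 0], [0, 0, 0, 0, 0, 0], [0, 0, 0, 0, 0, 0]]]}}

```text
t: 27.58
eef_pos: [0.5548, 0.192, 0.2008]
tool_rot: [0.969, 0.248, 0.0, 0.003]
ft_force: [1.4, 0.7, -8.6]
opening: 0.0129
grip_force: 60.4
```

```bash
python3 -c "
from h import *
est()"
```

```text
t 27.57 pin [0.5549 0.1916 0.1252] handle tilt -0.0057 roll -0.0005 f [ 1.4  0.7 -8.6] tau [0.   0.04 0.02]
top floor tilt -0.0039 z -0.0220 n 1752 | jar y -0.0081 z 0.0083 n 431 rms 0.0009
side floor tilt 0.0036 z -0.0226 n 2604 | jar y -0.0067 z 0.0078 n 1201 rms 0.0008
```

```bash
python3 -c "
from cell import env
print(env.sign_off())"
```

```text
the job is handed in; nothing more can be done
None
```

The job is handed in with the carrier held level about 8 cm above the pad's middle. The jar lay still over the window, about 7 mm from its middle line, for over 6 s. On the way the jar rolled unplanned to the other end of the carrier; I couldn't measure how hard it hit the stop, and the sign-off gave no verdict.

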